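# Close and pin a drill jig

### The job

Get the drill jig ready for drilling: swing its hinged leaf down shut, then take the lock pin (the one with the slim, tall head) from the wooden stand and push it upright through the hole near the leaf's free end into the jig, fully home until its collar sits on the leaf. Leave the other pin in the stand and let go of everything.

Things in the scene. Friction and masses are not known exactly. Their poses are not given: they have to be found in the camera images.
- jig: Fixed steel drill jig, 170 (x) x 70 (y) x 30 mm high, holding a small brass blank in its middle. Origin: centre of its underside on the bench. Its +x points to the hinge end; the hinge axis runs along its y at x = +72 mm, z = 35 mm. z is up.
- leaf (a joint): Angle of the jig's aluminium leaf (50 mm wide, 8 mm thick, free edge 167 mm from the hinge axis), rad: 0 = shut flat on the jig, its stop, top 38 mm above the bench; positive = free end raised, 0.45 to 0.85 at the start. Friction holds it anywhere; 2 to 4 N down on the outer half moves it.
- leaf_edge (a point): Middle of the leaf's free edge, on its top face; moves with the leaf. A brass drill bush, 22 mm in diameter, stands 3 mm proud of the leaf's top face 72 mm from the hinge axis; its 7 mm black centre is not the lock hole.
- lock_hole (a point): Centre of the lock hole's mouth with the leaf shut: at x = -65 mm on the jig, 38 mm above the bench, level with the shut leaf's top. Fixed to the jig. The hole, 11 mm in diameter with a 1.5 mm chamfer, goes straight down through leaf (8 mm, 137 mm from the hinge axis) and jig (30 mm) to the bench.
- lock_pin: Loose steel lock pin, 64 to 104 g, upright in one hole of the stand. Origin: centre of its lower end; z runs up its axis. Shank 8 mm in diameter, z = 0 to 30 mm, the lowest 4 mm tapering to 4 mm; collar 22 mm in diameter, z = 30 to 34 mm; slim round head to grip, 14 mm in diameter, z = 34 to 64 mm.
- fat_pin: The other steel pin, upright in the other hole of the stand: shank 12 mm diameter (too thick for the lock hole), 30 mm long, same collar, then a wide, low round head 28 mm diameter, z = 34 to 50 mm. Origin: centre of the lower end of its shank. Stays in the stand.
- stand: Fixed wooden pin stand, 60 (x) x 120 (y) x 40 mm high, foot 76 x 136 x 6 mm. Origin: centre of its underside. Two upright through-holes of 13.5 mm at y = -30 and +30 mm; each pin's collar rests on the stand's top, its lower end 10 mm above the bench: lift 30 mm to clear. Which pin is in which hole varies.
Not all that is in view belongs to the job. Leave any orange look-alike of the fat_pin alone.

How it is judged (in metres and radians):
On the way:
1. the leaf is shut (value of joint leaf below 0.05 rad), for 0.2 s.
At the end, for the whole second after the job is handed in: Leaf shut (within 0.05 rad); lock pin at rest in the lock hole, within 4 mm of its axis and 0.12 rad of upright, its collar within 3.5 mm of the leaf's top; the other pin still upright in its hole in the stand (moved under 15 mm, tilted under 0.2 rad) (value of joint leaf below 0.05 rad and z of lock_pin in the frame of lock_hole below -0.0265 m and horizontal distance between lock_pin and lock_hole below 0.004 m and angle between lock_pin's own z axis and vertical below 0.12 rad and linear speed of lock_pin below 0.02 m/s and distance of fat_pin from where it was at the start of the episode below 0.015 m and angle between fat_pin's own z axis and vertical below 0.2 rad); the robot touches nothing.
It also fails if it takes over 51 s, if anything falls off the work surface, if the arm or the gripper's body presses on something with over 40 N, if the wrist force passes 120 N, or if a joint passes its speed limit or range.

### The arm

A 6-joint arm with a two-finger parallel gripper is mounted at the origin on the work surface; the furniture and walls round the work are solid. World frame = base frame: x ahead of the robot, y to its left, z up, the work surface at z = 0. Lengths are in mm, angles in degrees, forces in N, time in s.
With the tool pointing down it reaches from about 350 to 850 mm from the base axis. Payload 8.1 kg.
Tool frame: the origin (TCP) lies midway between the tips of the shut fingers; the grasp point (between the pads) lies 19 mm behind it; z points along the fingers, y is the line along which they close (so a half turn about z gives the same grasp; the last joint's range is limited). The gripper opens to 85 mm and grips with 20 to 120 N. Pads are 22 mm wide; open, the fingers measure 114 mm over their backs; the gripper's body (76 mm by 85 mm) begins 54 mm behind the grasp point. The pads swing forward as they close: fully open they stand 13 mm farther back than shut.
Start: joints at [60.138, 7.471, 85.268, -0, 87.261, -4.893], TCP at [253.261, 543.934, 231.292] pointing down, gripper open.
Joint ranges: [-169.43, 169.43], [-51.17, 129.36], [1.28, 143.12], [-76.62, 256.62], [0, 156.53], [-152.29, 152.29]. Speed limits (degrees/s): [136.94, 136.94, 159.86, 180, 180, 180].

### API

Orientations are given as [roll, pitch, yaw] about the fixed x, y, z axes, in that order (R = Rz(yaw) Ry(pitch) Rx(roll)).
In Python, from bench import r gives the robot as it stands. The module is installed in compiled form; this text tells all that it offers.
- The arm moves only by the tool jog_arm, never from a script. Its argument "rows" is a list of rows, each a list of 2 entries, a list of its own where there are three numbers: the shift along the tool's x, y, z in mm, then the turn, a rotation vector about the tool's x, y, z in rad. A call has 1 to 10 rows; each row is the pose to reach, as a shift and turn from the pose commanded when the call began, along the tool's axes at that moment; what a row does not reach only later rows make up. A row lasts 1/10 s, in which the tool goes at most 50 mm and 8.59 degrees, less where a joint would pass 70% of its speed; a pose out of reach is approached as far as the arm can. A call with a gripper value outside its range is refused whole. "grip" is the finger opening in mm, from 0 to 85.4, set as the call begins (left out, the last holds). The fingers move at their own pace and stop on an object; "force" is the grip in N (left out, the last holds). Time passes only in rows, so rows that repeat a pose let the fingers close. It gives the time, the measured TCP pose, the force, the opening and the grip force at its end, in the units of the state.
- r.sense(): the state, without advancing time (a new reading comes with each control period).
- r.snapshot(name): name is "scene" or "side" or "wrist"; returns (picture, depth): 480x640x3 uint8, blue, green, red; 480x640 float32, mm along the optical axis (not along the pixel's ray), 0 where there is no reading.
- r.camera_params(name): a dict with "fx", "fy", "cx", "cy" (pixels), "dist_coeffs" ([k1, k2, p1, p2, k3] as OpenCV has them; the pictures are not rectified), "pose" (4x4, takes a point from camera to world coordinates); the wrist camera has in their place "tool_from_camera" (4x4, takes a point from camera to tool coordinates, whose origin is the TCP and whose axes are the flange's). Camera axes: x right, y down, z forward; pixel columns grow to the right and rows downward; lengths in mm; the calibration is good to about 2 mm. A picture is of the moment at which its call begins: read the wrist's pose just before it. camera_params takes no time and is no camera call.
- r.hand_in(): hands the job in; it is judged then, once.
The state is a dict: "time": time; "joint_pos": joint angles; "qd": joint speeds; "joint_efforts": joint torques, N m; "tool_pos": TCP position; "tcp_rot": TCP orientation; "ft_force": force on the tool from outside, world axes, zero at the start; "wrist_torque": the same for the moment, N m; "finger_gap": finger opening in mm; "grip_force": force on a finger pad.
Only numpy, scipy, OpenCV 4.12 (cv2) and the standard library are available. Lean on these libraries where they do the work, as an engineer would, in place of code of your own. Each camera call takes 0.05 s, during which the arm holds its last target. There are 200 camera calls.

## Working session

There is one attempt and no reset: what is moved stays moved. The work goes in short steps, Python scripts to look and compute and a tool call to move; the robot and the scene stay as the last step left them, time stands still between calls to the robot, and variables do not carry over. Pictures are saved under pics/ and viewed, at most 10 in all, crops included, and the job is handed in when it is done.

Besides the shell and the picture viewer there is one more tool, called after ">>>" as name(argument=value, ...) on one line, values as JSON. jog_arm: Moves the arm, as the interface text tells. Its arguments: {"type":"object","properties":{"rows":{"type":"array"},"grip":{"type":"number"},"force":{"type":"number"}},"required":["rows"]}

```bash
mkdir -p pics; cat > h.py <<'E'
import numpy as np, cv2
from bench import r
def tool_pose(s):
    a=np.radians(s["tcp_rot"]); from scipy.spatial.transform import Rotation as R
    T=np.eye(4); T[:3,:3]=R.from_euler('xyz',a).as_matrix(); T[:3,3]=s["tool_pos"]; return T
def cam(n):
    p=r.camera_params(n); K=np.array([[p["fx"],0,p["cx"]],[0,p["fy"],p["cy"]],[0,0,1.]])
    T=np.array(p["pose"]) if "pose" in p else tool_pose(r.sense())@np.array(p["tool_from_camera"])
    return K,np.array(p["dist_coeffs"],float),T
def rays(c,uv):
    K,d,T=c; q=cv2.undistortPoints(np.array(uv,float).reshape(-1,1,2),K,d).reshape(-1,2)
    return T[:3,3],np.c_[q,np.ones(len(q))]@T[:3,:3].T
def onplane(c,uv,z):
    o,d=rays(c,uv); return o+d*((z-o[2])/d[:,2])[:,None]
def cloud(c,D):
    v,u=np.mgrid[0:480,0:640]; o,d=rays(c,np.c_[u.ravel(),v.ravel()])
    P=(o+d*D.ravel()[:,None]).reshape(480,640,3); P[D==0]=np.nan; return P
def shot(n):
    c=cam(n); i,D=r.snapshot(n); cv2.imwrite(f"pics/_{n}.png",i); np.save(f"pics/_{n}.npy",D); return c,i,D
E
python3 - <<'E'
from h import *
s=r.sense(); print(s)
for n in("scene","side"):
    c,i,D=shot(n); cv2.imwrite(f"pics/{n}1.png",i); print(n,c[2].round(2).tolist())
E
```

```text
{'time': 0.0, 'joint_pos': array([ 6.01367955e+01,  7.51527271e+00,  8.53293216e+01,  1.00547680e-04,
        8.72625976e+01, -4.89290282e+00]), 'qd': array([ 0.02960069,  0.06476328, -0.01728684, -0.0660479 , -0.05076363,
       -0.06957581]), 'joint_efforts': array([ 2.04930247e-04, -5.69413340e+01, -5.00548339e+01, -1.53484461e-04,
        1.48891623e-02, -6.12859617e-05]), 'tool_pos': array([252.98885658, 543.44246143, 230.24232317]), 'tcp_rot': array([-1.79893207e+02, -9.24283108e-03,  1.55029685e+02]), 'ft_force': array([0.06202645, 0.81994972, 0.26373417]), 'wrist_torque': array([ 0.01595368, -0.03637952,  0.00045113]), 'grip_force': 0.0, 'finger_gap': 85.54886909948556}
scene [[-0.92, -0.26, 0.3, 245.16], [-0.4, 0.58, -0.71, 387.93], [0.01, -0.77, -0.64, 664.94], [0.0, 0.0, 0.0, 1.0]]
side [[0.99, -0.06, 0.1, 463.8], [-0.11, -0.53, 0.84, -1063.25], [-0.0, -0.85, -0.53, 547.35], [0.0, 0.0, 0.0, 1.0]]
```

View pics/scene1.png

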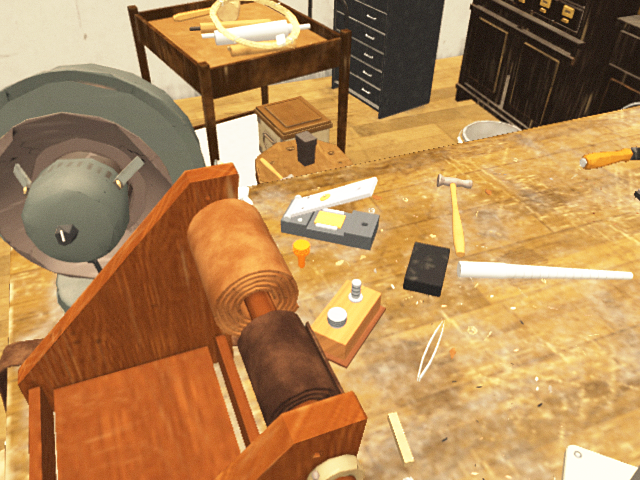

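View pics/side1.png

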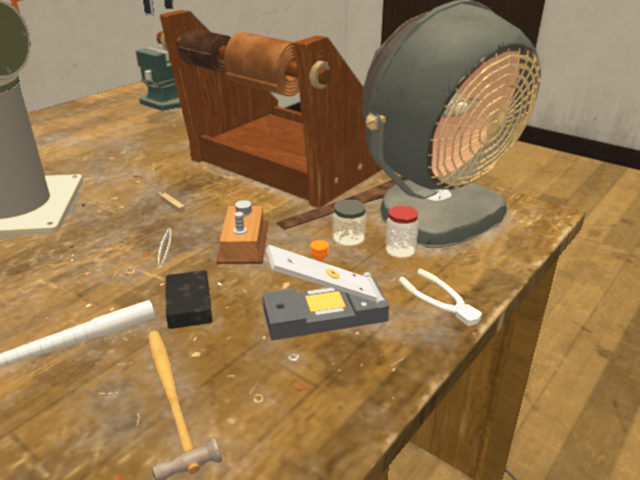

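The scene view shows the stand at about (345,320). The slim-headed pin is at (356,290), the wide-headed pin at (337,316), an orange look-alike at (301,250), and the jig at (330,225) with its leaf raised. In the side view the jig is at (325,310), the stand at (243,235), the lock pin at (239,220) and the fat pin at (243,208). The slim, tall ribbed head fits the lock pin. Next I'll measure and confirm this in a crop.

```bash
python3 - <<'E'
from h import *
i=cv2.imread("pics/_scene.png"); a=cv2.resize(i[165:370,260:400],None,fx=2.8,fy=2.8,interpolation=cv2.INTER_CUBIC)
j=cv2.imread("pics/_side.png"); b=cv2.resize(j[190:345,205:400],None,fx=2,fy=2,interpolation=cv2.INTER_CUBIC)
o=np.zeros((574,792,3),np.uint8); o[:a.shape[0],:a.shape[1]]=a; o[:b.shape[0],400:400+b.shape[1]]=b; cv2.imwrite("pics/crop1.png",o)
for n in("scene","side"):
    c=cam(n); P=cloud(c,np.load(f"pics/_{n}.npy")); X,Y,Z=P[...,0],P[...,1],P[...,2]
    x0=P[300,345] if n=="scene" else P[225,255]; print(n,x0)
    near=(np.hypot(X-x0[0],Y-x0[1])<90)
    for nm,lo,hi in(("standtop",37,43),("fathead",57,63),("lockhead",68,77)):
        m=near&(Z>lo)&(Z<hi); q=P[m]; 
        if len(q)>4: print(nm,len(q),q.mean(0).round(1),q.min(0).round(1),q.max(0).round(1),cv2.minAreaRect(q[:,:2].astype(np.float32)))
    # jig
    k=P[225,300] if n=="scene" else P[318,300]; print("jigpt",k)
    near=(np.hypot(X-k[0],Y-k[1])<170)
    m=near&(Z>27)&(Z<32); m&=(np.hypot(X-x0[0],Y-x0[1])>110);q=P[m]; print("jigtop",len(q),cv2.minAreaRect(q[:,:2].astype(np.float32)))
E
```

```text
scene [ 445.0942513  -198.2640594    40.49796879]
standtop 1864 [ 434.1 -175.2   39.9] [ 399.5 -243.    37. ] [ 472.1 -116.6   42.9] ((436.2123107910156, -180.2796630859375), (123.47986602783203, 61.26335144042969), 83.81373596191406)
fathead 260 [ 438.7 -154.    59.8] [ 425.7 -208.7   57.2] [ 454.  -135.3   63. ] ((439.8985290527344, -172.06019592285156), (73.41219329833984, 27.991456985473633), 89.74988555908203)
lockhead 71 [ 432.3 -208.    73. ] [ 425.5 -216.7   68.2] [ 438.7 -201.5   76.9] ((432.2944641113281, -209.71202087402344), (14.858826637268066, 12.723037719726562), 75.20309448242188)
jigpt [ 593.85302365 -356.72533282   25.30485628]
jigtop 1180 ((543.5648193359375, -353.35040283203125), (171.46072387695312, 154.27081298828125), 9.480767250061035)
side [ 457.79151298 -190.42665829   38.29671284]
standtop 1015 [ 435.4 -194.9   40. ] [ 398.5 -246.1   37. ] [ 472.  -119.3   43. ] ((435.69012451171875, -182.25613403320312), (125.587646484375, 61.85329818725586), 83.86512756347656)
fathead 156 [ 437.7 -166.7   59.7] [ 423.8 -222.9   57. ] [ 453.2 -136.3   63. ] ((438.7247009277344, -179.5959014892578), (29.376455307006836, 86.43695068359375), 0.5050632953643799)
lockhead 61 [ 432.4 -214.2   72.4] [ 424.9 -219.8   68.3] [ 439.8 -204.    76. ] ((433.4573059082031, -212.05384826660156), (15.525006294250488, 14.264979362487793), 63.53424072265625)
jigpt [ 512.14283103 -435.30386999   30.32431904]
jigtop 2659 ((487.51654052734375, -368.00213623046875), (289.87176513671875, 146.63002014160156), 6.489074230194092)
```

View pics/crop1.png

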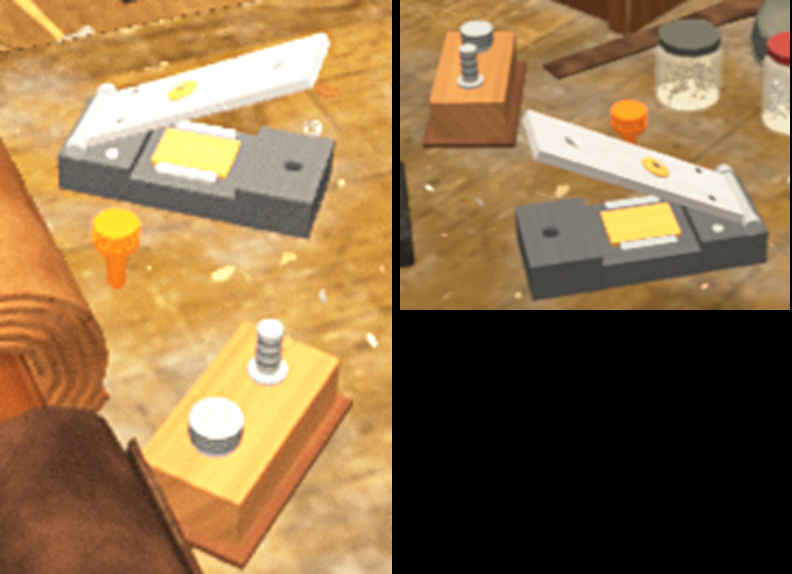

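The crop confirms it: the ribbed slim-headed pin, scene (356,290) and side (239,220), is the lock pin. The wide, low pin is the fat one, and the orange pin stands alone on the bench at (301,250). The jig hole shows at scene ≈(364.6,224) and side ≈(280.5,306).

```bash
python3 - <<'E'
from h import *
for n,h in(("scene",(364.6,224.3)),("side",(280.5,306))):
    c=cam(n); P=cloud(c,np.load(f"pics/_{n}.npy")); g=cv2.cvtColor(cv2.imread(f"pics/_{n}.png"),6).astype(float)
    u0,v0=int(h[0]),int(h[1]); w=g[v0-5:v0+6,u0-8:u0+9]; W=np.clip(np.median(w)-12-w,0,None)
    vv,uu=np.mgrid[v0-5:v0+6,u0-8:u0+9]; uv=((W*uu).sum()/W.sum(),(W*vv).sum()/W.sum())
    hp=onplane(c,[uv],30)[0]; print(n,uv,"hole",hp.round(1), "depthZ",P[v0,u0])
    d=np.hypot(P[...,0]-hp[0],P[...,1]-hp[1])
    m=(d<175)&(P[...,2]>28.5)&(P[...,2]<31.5)&(P[...,1]<-280)
    m=cv2.morphologyEx(m.astype(np.uint8),cv2.MORPH_CLOSE,np.ones((3,3))); k,l,st,ce=cv2.connectedComponentsWithStats(m)
    b=1+st[1:,4].argmax(); q=P[(l==b)&(m>0)]; q=q[np.isfinite(q[:,0])&(abs(q[:,2]-30)<2)]; print("top",len(q),cv2.minAreaRect(q[:,:2].astype(np.float32)))
    # leaf
    m=(d<190)&(P[...,2]>48)&(P[...,2]<150)&(P[...,1]<-290); q=P[m]
    ctr=np.median(q,0); print("leaf n",len(q),q.min(0).round(0),q.max(0).round(0))
    for _ in range(8):
        A=np.c_[q[:,:2]-ctr[:2],np.ones(len(q))]; co=np.linalg.lstsq(A,q[:,2],rcond=None)[0]; e=abs(A@co-q[:,2]); q=q[e<max(3,1.5*np.median(e))] 
    gr=co[:2]; print("tilt",np.arctan(np.hypot(*gr)),"dir up",np.degrees(np.arctan2(gr[1],gr[0])),len(q),np.median(e))
    dd=gr/np.hypot(*gr); t=q[:,:2]@dd; far=q[t>t.max()-4]; print("edge",far.mean(0).round(1), t.max()-hp[:2]@dd)
E
```

```text
scene (np.float64(364.1951710261569), np.float64(223.96478873239437)) hole [ 486.7 -401.8   30. ] depthZ [ 489.1926609  -408.68377972   24.30399439]
top 804 ((354.473388671875, -348.2076110839844), (59.662899017333984, 98.5266342163086), 5.568091869354248)
leaf n 1290 [ 472. -430.   48.] [ 608. -290.  119.]
tilt 0.4917775803556591 dir up -169.73209106084056 904 0.7066652963773805
edge [ 478.3 -404.   116.5] 10.68672925630841
side (np.float64(279.79891304347825), np.float64(306.0072463768116)) hole [ 486.4 -405.4   30. ] depthZ [ 486.80841459 -401.34652928   26.77620419]
top 1137 ((353.82000732421875, -352.51129150390625), (59.18695831298828, 98.45423126220703), 6.287713527679443)
leaf n 2186 [ 473. -433.   48.] [ 610. -290.  119.]
tilt 0.4941754886422742 dir up -173.8706617106628 1590 0.4941566427026558
edge [ 479.2 -409.3  116.4] 9.441668999748003
```

```bash
python3 - <<'E'
from h import *
M=np.full((12,24),0.)
for n in("scene","side"):
    P=cloud(cam(n),np.load(f"pics/_{n}.npy")).reshape(-1,3); P=P[np.isfinite(P[:,0])]
    a=((P[:,0]-200)//50).astype(int); b=((P[:,1]+500)//50).astype(int); ok=(a>=0)&(a<12)&(b>=0)&(b<24)&(P[:,2]<700)
    np.maximum.at(M,(a[ok],b[ok]),P[ok,2])
print("y",[-500+50*k for k in range(24)])
for k in range(12): print(200+50*k,M[k].astype(int).tolist())
# jig yaw from blank (yellow) and dark top of jig
for n in("scene","side"):
    c=cam(n);P=cloud(c,np.load(f"pics/_{n}.npy")); d=np.hypot(P[...,0]-555,P[...,1]+394)
    m=(d<105)&(P[...,2]>28.7)&(P[...,2]<31.3)&(P[...,1]<-340)&(P[...,0]>455)
    q=P[m]; print(n,len(q),cv2.minAreaRect(q[:,:2].astype(np.float32)))
E
```

```text
y [-500, -450, -400, -350, -300, -250, -200, -150, -100, -50, 0, 50, 100, 150, 200, 250, 300, 350, 400, 450, 500, 550, 600, 650]
200 [3, 28, 29, 4, 5, 3, 3, 3, 3, 4, 3, 3, 3, 2, 2, 3, 4, 3, 4, 281, 271, 143, 142, 0]
250 [3, 26, 30, 3, 7, 10, 9, 3, 3, 14, 13, 2, 2, 275, 271, 2, 3, 3, 3, 4, 142, 265, 113, 0]
300 [20, 29, 32, 31, 30, 10, 10, 10, 13, 14, 3, 264, 314, 314, 308, 2, 1, 0, 0, 0, 0, 0, 0, 0]
350 [4, 30, 33, 32, 29, 40, 9, 3, 2, 2, 263, 290, 291, 313, 303, 0, 0, 0, 0, 0, 0, 0, 0, 0]
400 [3, 4, 4, 3, 7, 76, 62, 62, 1, 290, 301, 291, 290, 49, 180, 149, 0, 0, 0, 0, 0, 0, 0, 0]
450 [7, 119, 119, 4, 7, 42, 60, 61, 289, 302, 303, 302, 49, 50, 48, 135, 118, 0, 0, 0, 0, 0, 0, 0]
500 [8, 107, 106, 3, 53, 4, 7, 8, 314, 303, 302, 279, 49, 49, 48, 62, 104, 67, 0, 0, 0, 0, 0, 0]
550 [3, 80, 79, 3, 52, 65, 66, 312, 314, 313, 279, 49, 49, 49, 48, 61, 61, 0, 0, 0, 0, 0, 0, 0]
600 [4, 53, 51, 38, 2, 231, 251, 7, 309, 303, 254, 50, 49, 53, 62, 0, 0, 0, 0, 0, 0, 0, 0, 0]
650 [5, 4, 12, 13, 78, 302, 337, 316, 325, 286, 271, 183, 49, 63, 63, 0, 0, 0, 0, 0, 0, 0, 0, 0]
700 [3, 15, 12, 13, 281, 335, 362, 368, 346, 298, 296, 163, 111, 62, 2, 0, 0, 0, 0, 0, 0, 0, 0, 0]
750 [4, 15, 13, 3, 285, 345, 364, 374, 348, 345, 290, 97, 92, 2, 0, 0, 0, 0, 0, 0, 0, 0, 0, 0]
scene 737 ((551.0420532226562, -394.70733642578125), (169.50523376464844, 74.4100341796875), 7.120310306549072)
side 1362 ((551.43310546875, -398.0572509765625), (169.6509246826172, 72.45799255371094), 6.489074230194092)
```

>>> jog_arm(rows=[[[0,0,-45],[0,0,0]],[[0,0,-90],[0,0,0]],[[0,0,-130],[0,0,0]],[[0,0,-170],[0,0,0]],[[-40,-28,-170],[0,0,0]],[[-80,-56,-170],[0,0,0]],[[-120,-84,-170],[0,0,0]],[[-160,-112,-170],[0,0,0]],[[-200,-140,-170],[0,0,0]],[[-240,-168,-170],[0,0,0]]], grip=0)

```text
time: 1.1
tool_pos: [400.3, 288.5, 400.9]
tcp_rot: [-180.0, -0.0, 155.0]
ft_force: [0.9, -0.6, 0.1]
finger_gap: 0.4
grip_force: 0.0
```

```bash
cat >> h.py <<'E'
from scipy.spatial.transform import Rotation as Ro
def delta(*targets):
    """print shift/turn from the measured pose to (x,y,z,yaw) with tool down"""
    T=tool_pose(r.sense())
    for x,y,z,w in targets:
        G=Ro.from_euler('xyz',[180,0,w],degrees=True)
        print((T[:3,:3].T@(np.array([x,y,z])-T[:3,3])).round(1),(Ro.from_matrix(T[:3,:3].T@G.as_matrix()).as_rotvec()).round(3))
E
python3 - <<'E'
from h import *
s=r.sense(); print(s["time"],s["tool_pos"],s["tcp_rot"],s["finger_gap"])
delta((450,150,400,115),(450,-150,400,84),(508,-401,250,84),(508,-401,110,84))
E
```

```text
1.1 [400.33500856 288.50660825 400.92489242] [-1.79981058e+02 -1.25585660e-02  1.55048832e+02] 0.36192969316815826
[-103.5 -104.6    0.9] [-0.    -0.     0.699]
[-230.  -376.6    1. ] [-0.    0.    1.24]
[-388.5 -579.7  151. ] [-0.    0.    1.24]
[-388.5 -579.6  291. ] [-0.    0.    1.24]
```

>>> jog_arm(rows=[[[-30,-30,0],[0,0,0.14]],[[-60,-60,0],[0,0,0.28]],[[-90,-95,0],[0,0,0.42]],[[-110,-135,0],[0,0,0.56]],[[-130,-175,0],[0,0,0.7]],[[-150,-215,0],[0,0,0.84]],[[-170,-255,0],[0,0,0.98]],[[-190,-295,0],[0,0,1.11]],[[-210,-335,0],[0,0,1.24]],[[-230,-377,0],[0,0,1.24]]])

```text
time: 2.1
tool_pos: [448.9, -150.2, 401.0]
tcp_rot: [-180.0, -0.0, 83.7]
ft_force: [0.6, 0.5, -0.5]
finger_gap: -0.3
grip_force: 0.0
```

```bash
python3 - <<'E'
from h import *
delta((508,-401,250,84),(508,-401,130,84))
E
```

```text
[-242.8   86.2  150.9] [-0.    -0.    -0.005]
[-242.9   86.3  270.9] [-0.    -0.    -0.005]
```

>>> jog_arm(rows=[[[-45,16,0],[0,0,0]],[[-90,32,0],[0,0,0]],[[-135,48,0],[0,0,0]],[[-180,64,20],[0,0,0]],[[-215,76,60],[0,0,0]],[[-243,86,100],[0,0,0]],[[-243,86,145],[0,0,0]],[[-243,86,190],[0,0,0]],[[-243,86,235],[0,0,0]],[[-243,86,270],[0,0,0]]])

```text
time: 3.1
tool_pos: [507.9, -398.1, 127.1]
tcp_rot: [-179.8, -0.1, 84.0]
ft_force: [-0.1, -0.7, -0.8]
finger_gap: -0.4
grip_force: 0.0
```

>>> jog_arm(rows=[[[0,0,10],[0,0,0]],[[0,0,20],[0,0,0]],[[0,0,30],[0,0,0]],[[0,0,38],[0,0,0]],[[0,0,46],[0,0,0]],[[0,0,54],[0,0,0]],[[0,0,60],[0,0,0]]])

```text
time: 3.8
tool_pos: [509.4, -399.4, 71.1]
tcp_rot: [180.0, 0.0, 84.0]
ft_force: [-0.8, 0.1, 1.9]
finger_gap: -0.3
grip_force: 0.6
```

Contact is gentle at about 2 N. I'll continue down to the stop slowly.

>>> jog_arm(rows=[[[0,0,7],[0,0,0]],[[0,0,14],[0,0,0]],[[0,0,20],[0,0,0]],[[0,0,25],[0,0,0]],[[0,0,28],[0,0,0]],[[0,0,29],[0,0,0]]])

```text
time: 4.4
tool_pos: [509.1, -399.1, 41.8]
tcp_rot: [-180.0, -0.0, 84.0]
ft_force: [0.3, 0.2, 1.4]
finger_gap: -0.1
grip_force: 0.6
```

>>> jog_arm(rows=[[[0,0,1],[0,0,0]],[[0,0,2],[0,0,0]],[[0,0,2],[0,0,0]],[[0,0,2],[0,0,0]]])

```text
time: 4.8
tool_pos: [509.4, -399.2, 40.4]
tcp_rot: [180.0, 0.0, 84.0]
ft_force: [-0.5, -0.5, 0.8]
finger_gap: 0.0
grip_force: 0.0
```

>>> jog_arm(rows=[[[0,0,1],[0,0,0]],[[0,0,1.5],[0,0,0]],[[0,0,1.5],[0,0,0]]])

```text
time: 5.1
tool_pos: [509.4, -399.2, 38.8]
tcp_rot: [180.0, 0.0, 84.0]
ft_force: [-0.3, 0.3, 0.5]
finger_gap: -0.5
grip_force: 0.2
```

>>> jog_arm(rows=[[[0,0,0.5],[0,0,0]],[[0,0,1],[0,0,0]],[[0,0,1],[0,0,0]]])

```text
time: 5.4
tool_pos: [509.4, -399.3, 38.1]
tcp_rot: [180.0, 0.0, 84.0]
ft_force: [-0.1, 0.5, 3.0]
finger_gap: 0.4
grip_force: 1.7
```

>>> jog_arm(rows=[[[0,0,0.5],[0,0,0]],[[0,0,1],[0,0,0]],[[0,0,1.5],[0,0,0]],[[0,0,1.5],[0,0,0]]])

```text
time: 5.8
tool_pos: [509.5, -399.3, 37.9]
tcp_rot: [180.0, 0.0, 84.0]
ft_force: [-4.8, 4.3, 13.9]
finger_gap: 0.2
grip_force: 6.8
```

The leaf is on its stop: the tip is at 37.9 mm and the force climbs to 14 N. I'll raise the arm and measure the hole.

>>> jog_arm(rows=[[[0,0,-20],[0,0,0]],[[0,0,-60],[0,0,0]],[[0,0,-100],[0,0,0]],[[0,0,-140],[0,0,0]],[[0,0,-180],[0,0,0]],[[0,0,-200],[0,0,0]],[[0,0,-200],[0,0,0]]], grip=40)

```text
time: 6.5
tool_pos: [511.0, -400.7, 241.2]
tcp_rot: [179.6, 0.3, 84.0]
ft_force: [-0.4, 0.3, -0.5]
finger_gap: 40.0
grip_force: 0.0
```

```bash
python3 - <<'E'
from h import *
c,i,D=shot("wrist"); cw=c; print(r.sense()["tool_pos"],c[2].round(2).tolist())
np.save("pics/_cw.npy",c[2])
cv2.imwrite("pics/wrist1.png",i)
K,d,T=c
def proj(p):
    q=np.linalg.inv(T)@np.r_[p,1]; return cv2.projectPoints(q[:3].reshape(1,1,3),np.zeros(3),np.zeros(3),K,d)[0].ravel()
print("hole expected",proj([486.6,-404,38]),"bush",proj([551,-396,41]),"pin",proj([432.5,-211.5,74]))
c,i,D=shot("side"); P=cloud(c,D); m=(np.hypot(P[...,0]-551,P[...,1]+396)<110)&(P[...,2]>36)&(P[...,2]<60)&(P[...,1]<-340); print("leaf z",np.percentile(P[m][:,2],[5,50,95]))
E
```

```text
[ 510.10116713 -399.9295533   238.19557805] [[0.99, -0.1, -0.02, 517.19], [-0.11, -0.96, -0.26, -334.08], [0.01, 0.26, -0.96, 384.16], [0.0, 0.0, 0.0, 1.0]]
hole expected [293.90385315 219.22035007] bush [358.79428277 204.87569391] pin [192.42311069  -4.07377021]
leaf z [36.75212267 38.34233872 40.98206975]
```

View pics/wrist1.png

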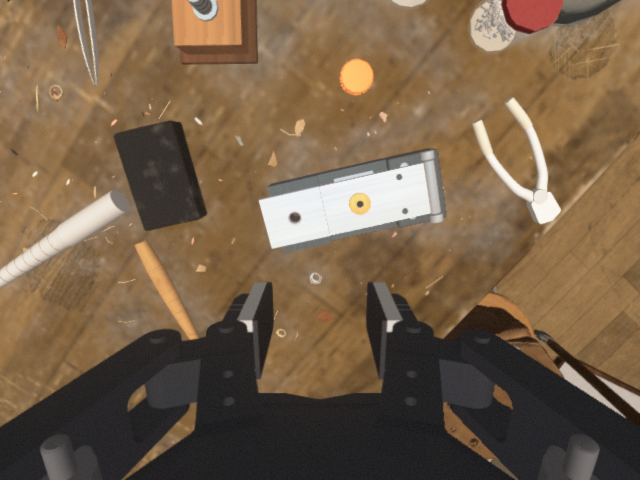

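The wrist view shows the leaf shut, the lock hole at about (294,217), the brass bush at (360,204) and the lock pin at (204,6). I'll refine these.

```bash
python3 - <<'E'
from h import *
K,d,_=cam("wrist"); c=(K,d,np.load("pics/_cw.npy")); i=cv2.imread("pics/_wrist.png"); g=cv2.cvtColor(i,6)
m=np.zeros_like(g); m[209:226,286:303]=(g[209:226,286:303]<110); M=cv2.moments(m,True); h=(M["m10"]/M["m00"],M["m01"]/M["m00"])
hs=cv2.cvtColor(i,cv2.COLOR_BGR2HSV); m=((hs[...,1]>90)&(hs[...,0]>12)&(hs[...,0]<35)).astype(np.uint8)*0+0
s=((hs[...,1]>90)).astype(np.uint8)[190:220,345:376]; x,y,w,hh=cv2.boundingRect(s); b=(345+x+(w-1)/2,190+y+(hh-1)/2)
H=onplane(c,[h],38)[0];B=onplane(c,[b],41)[0]
print(h,b,M["m00"],w,hh,"H",H.round(1),"B",B.round(1),"dist",np.linalg.norm((H-B)[:2]),"yaw",np.degrees(np.arctan2(*(B-H)[1::-1])))
# side view with leaf shut: hole & bush too
for n in["side"]:
    c=cam(n); g=cv2.imread(f"pics/_{n}.png"); K,dd,T=c
    q=np.linalg.inv(T)@np.array([486.6,-404,38,1]); u,v=cv2.projectPoints(q[:3].reshape(1,1,3),np.zeros(3),np.zeros(3),K,dd)[0].ravel().astype(int)
    G=cv2.cvtColor(g,6)[v-7:v+8,u-9:u+10].astype(float); W=np.clip(np.median(G)-40-G,0,None); vv,uu=np.mgrid[v-7:v+8,u-9:u+10]
    print(n,onplane(c,[((W*uu).sum()/W.sum(),(W*vv).sum()/W.sum())],38).round(1))
delta((510,-400,300,84),(433,-211,250,84),(433,-211,130,84))
E
```

```text
(294.5, 217.24242424242425) (359.5, 203.0) 66.0 22 21 H [ 487.4 -402.1   38. ] B [ 551.8 -394.2   41. ] dist 64.87087304201148 yaw 6.94838534732719
side [[ 486.4 -405.7   38. ]]
[ -0.7   0.8 -64.1] [ 0.  0. -0.]
[179.2 -95.6 -14.1] [ 0.  0. -0.]
[179.2 -95.7 105.9] [ 0.  0. -0.]
```

>>> jog_arm(rows=[[[42,-22,0],[0,0,0]],[[84,-45,0],[0,0,0]],[[126,-67,0],[0,0,0]],[[155,-83,0],[0,0,0]],[[155,-96,20],[0,0,0]],[[155,-96,60],[0,0,0]],[[155,-96,60],[0,0,0]]])

```text
time: 7.3
tool_pos: [425.9, -231.9, 168.9]
tcp_rot: [-179.4, -0.3, 84.0]
ft_force: [-0.8, 1.2, -1.2]
finger_gap: 40.0
grip_force: 0.0
```

```bash
python3 - <<'E'
from h import *
c,i,D=shot("wrist"); K,d,T=c; np.save("pics/_cw.npy",T); print(r.sense()["tool_pos"])
q=np.linalg.inv(T)@np.array([432.5,-211.5,74,1]); u,v=cv2.projectPoints(q[:3].reshape(1,1,3),np.zeros(3),np.zeros(3),K,d)[0].ravel(); print(u,v)
P=cloud(c,D)
dd=np.hypot(P[...,0]-432,P[...,1]+211)
for nm,lo,hi,c0 in(("head",71,77,(432,-211)),("collar",42,47,(432,-211)),("fat",57,63,(439,-151)),("stand",37,41.5,(436,-181))):
    m=(np.hypot(P[...,0]-c0[0],P[...,1]-c0[1])<(16 if nm!="stand" else 90))&(P[...,2]>lo)&(P[...,2]<hi); q=P[m]
    if len(q)>5: print(nm,len(q),q.mean(0).round(1),cv2.minEnclosingCircle(q[:,:2].astype(np.float32)),cv2.minAreaRect(q[:,:2].astype(np.float32)))
u,v=int(u),int(v); v0=max(0,v-75);u0=max(0,u-100); cv2.imwrite("pics/crop2.png",cv2.resize(i[v0:v0+150,u0:u0+200],None,fx=3,fy=3)); print(u0,v0)
E
```

```text
[ 427.25384372 -232.97400429  171.96578945]
327.5092924181838 214.69685376597735
head 328 [ 433.3 -209.    74.5] ((433.4393310546875, -209.15676879882812), 7.037100791931152) ((433.41156005859375, -209.09136962890625), (13.762469291687012, 12.804189682006836), 84.04425048828125)
collar 273 [ 433.1 -205.6   44.4] ((431.9546813964844, -210.87222290039062), 15.330154418945312) ((433.536376953125, -211.04327392578125), (27.387800216674805, 27.170194625854492), 81.42304992675781)
fat 1455 [ 440.1 -149.5   60.4] ((440.0459289550781, -149.38021850585938), 14.413619041442871) ((439.9983825683594, -149.58840942382812), (28.14276885986328, 28.21453857421875), 56.69072723388672)
stand 9793 [ 436.7 -178.4   40.5] ((436.47613525390625, -179.66119384765625), 66.95376586914062) ((436.68878173828125, -179.66033935546875), (120.61788940429688, 60.513282775878906), 83.74039459228516)
227 139
```

View pics/crop2.png

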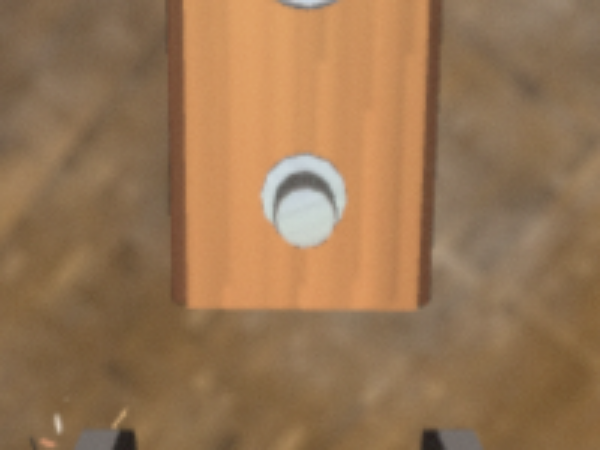

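The crop confirms that the slim head with its collar, wrist pixel ≈(328,211), is the lock pin, with the fat pin 60 mm away. All three cameras give pin → hole ≈ (+54,−193).

```bash
python3 - <<'E'
from h import *
print(r.sense()["tool_pos"],r.sense()["tcp_rot"]); delta((433.4,-209.5,110,83.8),(433.4,-209.5,48,83.8))
E
```

```text
[ 427.25384372 -232.97400429  171.96578945] [-179.54255859   -0.24880168   83.98620851]
[23.7  4.1 62. ] [-0.008 -0.004  0.003]
[ 23.5   4.6 124. ] [-0.008 -0.004  0.003]
```

>>> jog_arm(rows=[[[12,2,30],[0,0,0]],[[24,4,55],[0,0,0]],[[24,4,55],[0,0,0]],[[24,4,55],[0,0,0]],[[24,4,55],[0,0,0]]])

```text
time: 7.85
tool_pos: [437.7, -212.8, 123.5]
tcp_rot: [179.9, 0.1, 84.0]
ft_force: [0.2, -0.2, -1.5]
finger_gap: 40.1
grip_force: 0.0
```

```bash
python3 - <<'E'
from h import *
c,i,D=shot("wrist"); P=cloud(c,D); s=r.sense(); print(s["tool_pos"],s["tcp_rot"])
q=P[(np.hypot(P[...,0]-433,P[...,1]+210)<13)&(P[...,2]>70)&(P[...,2]<78)]; print(len(q),q.mean(0),cv2.minAreaRect(q[:,:2].astype(np.float32)))
delta((433.4,-209.5,48,83.8))
E
```

```text
[ 437.73804767 -212.80340453  123.50516946] [1.79844240e+02 8.38078126e-02 8.39605325e+01]
481 [ 433.48120607 -208.57240218   74.39831961] ((433.3816223144531, -209.0640106201172), (13.516608238220215, 13.47941780090332), 61.797550201416016)
[ 2.9 -4.9 75.5] [0.003 0.001 0.003]
```

>>> jog_arm(rows=[[[3.5,-4.5,15],[0,0,0]],[[3.5,-4.5,40],[0,0,0]],[[3.5,-4.5,60],[0,0,0]],[[3.5,-4.5,72],[0,0,0]],[[3.5,-4.5,75],[0,0,0]],[[3.5,-4.5,75],[0,0,0]],[[3.5,-4.5,75],[0,0,0]]])

```text
time: 8.6
tool_pos: [433.2, -208.1, 47.3]
tcp_rot: [179.9, 0.0, 84.0]
ft_force: [-0.1, -0.1, 0.7]
finger_gap: 40.0
grip_force: 0.0
```

>>> jog_arm(rows=[[[0,0,0],[0,0,0]],[[0,0,0],[0,0,0]],[[0,0,0],[0,0,0]],[[0,0,0],[0,0,0]],[[0,0,0],[0,0,0]]], grip=5, force=50)

```text
time: 9.1
tool_pos: [433.2, -208.0, 47.3]
tcp_rot: [179.9, 0.0, 84.0]
ft_force: [-0.7, 1.4, 6.6]
finger_gap: 12.1
grip_force: 48.7
```

>>> jog_arm(rows=[[[0,0,-10],[0,0,0]],[[0,0,-25],[0,0,0]],[[0,0,-45],[0,0,0]],[[0,0,-70],[0,0,0]],[[0,0,-95],[0,0,0]],[[0,0,-95],[0,0,0]],[[0,0,-95],[0,0,0]],[[0,0,-95],[0,0,0]]])

```text
time: 9.9
tool_pos: [431.8, -207.1, 140.2]
tcp_rot: [-179.9, -0.0, 84.0]
ft_force: [-0.1, 0.2, -1.2]
finger_gap: 12.7
grip_force: 48.8
```

```bash
python3 - <<'E'
from h import *
s=r.sense(); print(s["tool_pos"],s["tcp_rot"],s["ft_force"],s["finger_gap"])
c,i,D=shot("wrist"); c2,j,D2=shot("side"); c3,k,D3=shot("scene")
K,d,T=c2
def crop(c,im,p,n,f):
    K,d,T=c; q=np.linalg.inv(T)@np.r_[p,1]; u,v=cv2.projectPoints(q[:3].reshape(1,1,3),np.zeros(3),np.zeros(3),K,d)[0].ravel().astype(int)
    u0,v0=max(0,u-n),max(0,v-n); print(u0,v0); return cv2.resize(im[v0:v0+2*n,u0:u0+2*n],(f,f),interpolation=cv2.INTER_CUBIC)
p=np.array([433.3,-208.5,130])
cv2.imwrite("pics/held.png",np.hstack([crop(c2,j,p,45,390),crop(c3,k,p,45,390)]))
delta((487.3,-402.1,143,83.8),(487.3,-402.1,85,83.8))
E
```

```text
[ 431.77652837 -207.14575063  140.18894516] [-1.79907415e+02 -4.36383648e-02  8.39864957e+01] [-0.13201712  0.15466722 -1.20315455] 12.6568314423788
191 136
312 208
[-188.1   75.7   -3.4] [-0.002 -0.001  0.003]
[-188.1   75.8   54.6] [-0.002 -0.001  0.003]
```

View pics/held.png

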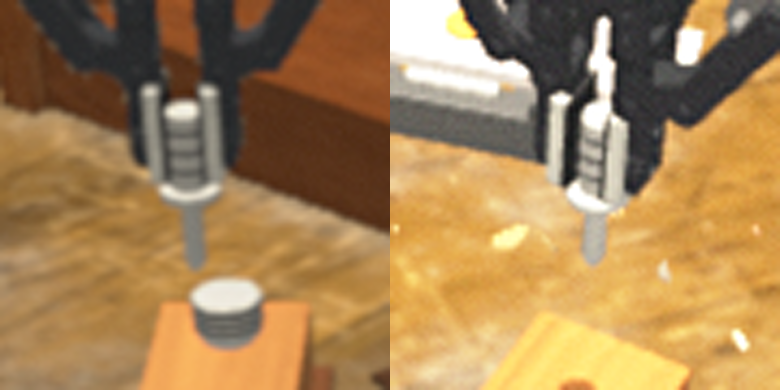

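The pin is held upright between the pads with the fingertips at its collar, and the fat pin is untouched. Next I move above the hole and re-measure it once settled.

>>> jog_arm(rows=[[[-20,10,-40],[0,0,0]],[[-60,25,-60],[0,0,0]],[[-100,40,-60],[0,0,0]],[[-140,57,-60],[0,0,0]],[[-175,70,-60],[0,0,0]],[[-188,76,-60],[0,0,0]],[[-188,76,-60],[0,0,0]],[[-188,76,-60],[0,0,0]],[[-188,76,-60],[0,0,0]],[[-188,76,-60],[0,0,0]]])

```text
time: 11.05
tool_pos: [488.4, -401.4, 201.4]
tcp_rot: [-180.0, -0.0, 84.0]
ft_force: [-0.1, -0.1, -0.8]
finger_gap: 12.5
grip_force: 48.9
```

```bash
cat > hole.py <<'E'
from h import *
c,i,D=shot("wrist"); K,d,T=c; s=r.sense(); print(s["tool_pos"],s["tcp_rot"],s["finger_gap"])
g=cv2.cvtColor(i,6)
pr=lambda p: cv2.projectPoints((np.linalg.inv(T)@np.r_[p,1])[:3].reshape(1,1,3),np.zeros(3),np.zeros(3),K,d)[0].ravel()
u,v=pr([487.3,-402.1,38]).astype(int); n=14; w=g[v-n:v+n+1,u-n:u+n+1]
k,l,st,ce=cv2.connectedComponentsWithStats((w<110).astype(np.uint8)); print(u,v,st[1:].tolist(),ce[1:].round(1).tolist())
b=1+np.argmin(np.hypot(*(ce[1:]-n).T)); h=ce[b]+[u-n,v-n]; H=onplane(c,[h],38)[0]
u,v=pr([551.8,-394.2,41]).astype(int); sat=cv2.cvtColor(i,cv2.COLOR_BGR2HSV)[v-22:v+23,u-22:u+23,1]; x,y,ww,hh=cv2.boundingRect((sat>90).astype(np.uint8)); B=onplane(c,[(u-22+x+(ww-1)/2,v-22+y+(hh-1)/2)],41)[0]
print("H",H.round(2),"B",B.round(2),np.linalg.norm((H-B)[:2]))
t=H[:2]+[-.2,.8]; delta((*t,83,84),(*t,60,84))
cv2.imwrite("pics/hole.png",i)
E
python3 hole.py
```

```text
[ 488.45467248 -401.62552345  201.5724053 ] [1.79989998e+02 3.61578685e-03 8.40394221e+01] 12.210755888863536
318 223 [[9, 11, 11, 9, 80]] [[14.2, 14.6]]
H [ 487.27 -401.99   38.  ] B [ 551.33 -394.63   41.  ] 64.4812730262293
[  0.3  -1.4 118.6] [0.    0.    0.001]
[  0.3  -1.4 141.6] [0.    0.    0.001]
```

View pics/hole.png

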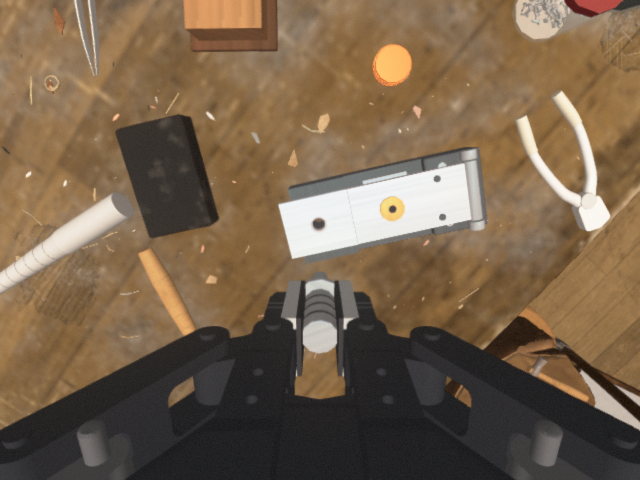

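The wrist view shows the pin held at (320,330), the hole at (318,223) and the bush at (392,209). This agrees with the earlier measurement to within 0.5 mm. I'll go to just above the mouth.

>>> jog_arm(rows=[[[0.3,-1.4,30],[0,0,0]],[[0.3,-1.4,65],[0,0,0]],[[0.3,-1.4,95],[0,0,0]],[[0.3,-1.4,110],[0,0,0]],[[0.3,-1.4,118],[0,0,0]],[[0.3,-1.4,120],[0,0,0]],[[0.3,-1.4,120],[0,0,0]],[[0.3,-1.4,120],[0,0,0]],[[0.3,-1.4,120],[0,0,0]]])

```text
time: 12.0
tool_pos: [487.8, -402.8, 82.9]
tcp_rot: [179.9, 0.1, 84.0]
ft_force: [0.0, -0.1, -0.5]
finger_gap: 12.1
grip_force: 48.9
```

```bash
python3 - <<'E'
from h import *
s=r.sense(); print(s["tool_pos"],s["ft_force"])
o=[]
for n in("side","scene"):
    c,i,D=shot(n); K,d,T=c
    u,v=cv2.projectPoints((np.linalg.inv(T)@np.array([487,-402,45,1]))[:3].reshape(1,1,3),np.zeros(3),np.zeros(3),K,d)[0].ravel().astype(int); print(u,v)
    o.append(cv2.resize(i[v-30:v+31,u-30:u+31],(395,395),interpolation=cv2.INTER_CUBIC))
cv2.imwrite("pics/mouth.png",np.hstack(o)); delta((487.1,-401.2,60,84))
E
```

```text
[ 487.75644554 -402.8316752    82.92318354] [ 0.03313576 -0.08875011 -0.48882421]
279 295
364 217
[ 1.3 -0.5 22.3] [ 0.001  0.001 -0.   ]
```

View pics/mouth.png

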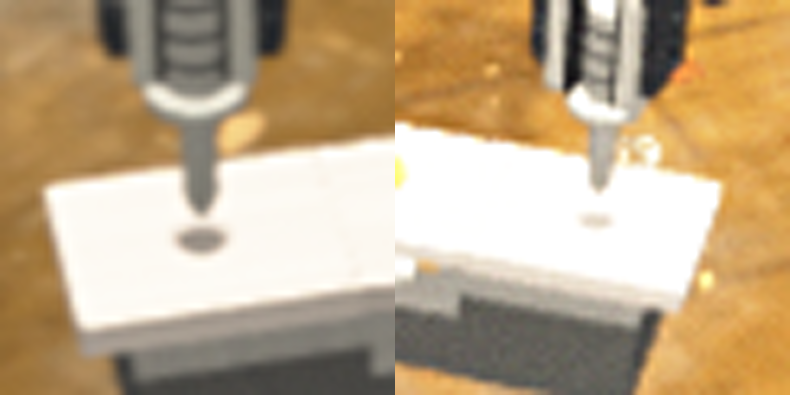

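The pin is in line with the hole in both views: side tip (202,213) over hole (200,240), scene tip (598,190) over hole (595,220). I'll insert slowly and watch the force.

>>> jog_arm(rows=[[[1,-0.5,3],[0,0,0]],[[1,-0.5,6],[0,0,0]],[[1,-0.5,9],[0,0,0]],[[1,-0.5,12],[0,0,0]],[[1,-0.5,14],[0,0,0]],[[1,-0.5,14],[0,0,0]]])

```text
time: 12.7
tool_pos: [486.3, -400.8, 66.7]
tcp_rot: [-180.0, -0.0, 84.0]
ft_force: [0.4, 0.1, -1.2]
finger_gap: 12.3
grip_force: 48.9
```

>>> jog_arm(rows=[[[0,0,3],[0,0,0]],[[0,0,6],[0,0,0]],[[0,0,9],[0,0,0]],[[0,0,12],[0,0,0]],[[0,0,14],[0,0,0]],[[0,0,14],[0,0,0]]])

```text
time: 13.3
tool_pos: [486.4, -400.8, 52.7]
tcp_rot: [-180.0, -0.0, 84.0]
ft_force: [-0.6, 0.3, -0.5]
finger_gap: 12.3
grip_force: 48.9
```

>>> jog_arm(rows=[[[0,0,3],[0,0,0]],[[0,0,5],[0,0,0]],[[0,0,6],[0,0,0]],[[0,0,7],[0,0,0]],[[0,0,7],[0,0,0]]])

```text
time: 13.8
tool_pos: [486.5, -401.0, 46.1]
tcp_rot: [-180.0, -0.0, 84.0]
ft_force: [-0.2, 0.6, -0.7]
finger_gap: 12.3
grip_force: 48.9
```

>>> jog_arm(rows=[[[0,0,0.5],[0,0,0]],[[0,0,1],[0,0,0]],[[0,0,1],[0,0,0]]])

```text
time: 14.1
tool_pos: [486.7, -401.1, 45.4]
tcp_rot: [180.0, 0.0, 84.0]
ft_force: [0.0, 0.2, 0.4]
finger_gap: 12.1
grip_force: 49.0
```

>>> jog_arm(rows=[[[0,0,0.5],[0,0,0]],[[0,0,1],[0,0,0]],[[0,0,1.5],[0,0,0]],[[0,0,1.5],[0,0,0]]])

```text
time: 14.5
tool_pos: [486.8, -401.2, 45.2]
tcp_rot: [180.0, 0.0, 84.0]
ft_force: [-4.0, 2.9, 10.1]
finger_gap: 12.1
grip_force: 50.0
```

The collar is seated: 10 N at TCP z 45.2, as predicted. I'll release and withdraw.

>>> jog_arm(rows=[[[0,0,-1],[0,0,0]],[[0,0,-1],[0,0,0]],[[0,0,-1],[0,0,0]],[[0,0,-1],[0,0,0]],[[0,0,-1],[0,0,0]]], grip=40)

```text
time: 15.0
tool_pos: [486.6, -400.9, 44.5]
tcp_rot: [-180.0, -0.0, 84.0]
ft_force: [-0.0, -0.0, -0.1]
finger_gap: 39.7
grip_force: 0.0
```

>>> jog_arm(rows=[[[0,0,-15],[0,0,0]],[[0,0,-40],[0,0,0]],[[0,0,-80],[0,0,0]],[[0,0,-120],[0,0,0]],[[0,0,-150],[0,0,0]],[[0,0,-150],[0,0,0]],[[0,0,-150],[0,0,0]],[[0,0,-150],[0,0,0]]])

```text
time: 15.8
tool_pos: [486.1, -400.5, 193.8]
tcp_rot: [-179.9, -0.1, 84.0]
ft_force: [-0.0, 0.2, 0.5]
finger_gap: 40.1
grip_force: 0.0
```

```bash
python3 - <<'E'
from h import *
s=r.sense(); print(s["tool_pos"],s["ft_force"],s["finger_gap"])
c,i,D=shot("wrist"); P=cloud(c,D)
q=P[(np.hypot(P[...,0]-487,P[...,1]+402)<20)&(P[...,2]>62)&(P[...,2]<90)]; print("head top",len(q),np.median(q,0).round(1))
q=P[(np.hypot(P[...,0]-551,P[...,1]+395)<75)&(np.hypot(P[...,0]-487,P[...,1]+402)>15)&(P[...,2]>34)]; print("leaf z",np.percentile(q[:,2],[5,50,95]).round(1))
c,j,D=shot("side"); P=cloud(c,D); q=P[(np.hypot(P[...,0]-439,P[...,1]+151)<17)&(P[...,2]>57)&(P[...,2]<63)]; print("fat",len(q),q.mean(0))
cv2.imwrite("pics/end.png",np.hstack([cv2.resize(i[120:340,180:480],(400,293)),cv2.resize(j[180:345,200:400],(390,293))]))
E
```

```text
[ 486.09609877 -400.52797636  193.83855089] [-0.04536169  0.1639202   0.49727664] 40.05175729802166
head top 295 [ 486.9 -401.2   72.5]
leaf z [ 38.2 268.8 293.5]
fat 125 [ 439.21347733 -154.5514476    59.65035275]
```

View pics/end.png

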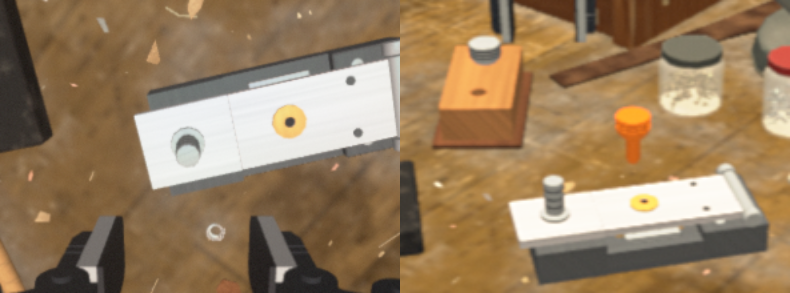

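The pin stands upright in the hole with its collar on the leaf, wrist crop (187,145), and its head top is at z 72.5 (72 expected). The leaf is shut, the fat pin is still in the stand at side crop (484,48), and the gripper is clear.

```bash
python3 -c "
from bench import r
print(r.hand_in())"
```

```text
the job is handed in; nothing more can be done
None
```

I shut the leaf, pushed the lock pin fully home in the lock hole, left the fat pin in the stand and handed the job in with the gripper clear at about 16 s; the hand-in gave no verdict.

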